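Line up polished mounts at an air dryer and set its metering valve two turns open

TASK

Get the drying station ready: bring the three mounted specimens fully home into the three V seats of the folded strip, one in each, so that they stand upright in an even row in front of the air nozzles. Then, by the black grip, turn the red valve wheel clockwise until it stops (closed), and open it again by exactly two full turns from that stop. The valve has no lock, so finish still holding the grip between the fingers with the wheel at that setting; do not knock over or push about the wash bottle, cotton bud tub or petri dish.

Things in the scene. Friction and masses are not known exactly. Their poses are not given: they have to be found in the camera images.
- station: Fixed air-drying station. Origin: on the bench top under the middle seat; x points to the back (the way mounts are pushed home), y left, z up. Steel plate, upper face 6 mm above the bench, from x=-0.11 to the strip, y=-0.095 to 0.095; 9 mm high edges at the two sides, none in front. Nozzle bar behind the seats at x=0.039 to 0.061, top 58 mm up; the valve stands at its right (-y) end.
- seat_0 (a point): Left seat (station x=0, y=0.060), on the plate's upper face: the axis of a 30 mm mount pushed fully home stands here. The seat is a 90 degree V in a folded aluminium strip 10 mm high, open to -x: mouth 34 mm wide at x=0.004, tip at x=0.021. A brass nozzle ends above the tip (x=0.023, about 35 mm above the bench).
- seat_1 (a point): Centre of the middle seat (station x=0, y=0), as seat_0.
- seat_2 (a point): Centre of the right seat (station x=0, y=-0.060), as seat_0.
- mount_black_mid (a point): Centre of the loose black mounted specimen: upright disc 30 mm in diameter, 21 mm high, metal face up, 20 to 35 g; z is its upright axis. It stands on the plate 40 to 70 mm in front of the seats, within 8 mm of the line of one of them. Any mount may go into any seat.
- mount_green_mid (a point): Centre of the loose green mounted specimen, 30 mm in diameter, 19 mm high, otherwise as the black one.
- mount_red_mid (a point): Centre of the loose dark red mounted specimen, 30 mm in diameter, 16 mm high, otherwise as the black one.
- wheel (a joint): Red valve wheel, rad: 0 = closed, hard stop; grows anticlockwise from above (opening), range 0 to 25.1: nothing stops it at two turns. At angle q the grip lies at 45 mm * (-cos q, -sin q) from the axis in station x, y (at 0 it is at the front). Starts a quarter to 1.15 turns open. Needs about 1.5 N at the grip; stays where left; rises 2 mm a turn.
- wheel_axis (a point): Point on the wheel's upright axis 140 mm above the bench, level with the middle of the grip when closed (station x=0.050, y=-0.215). Rim 102 mm outside diameter, 12 mm thick, its top 112 mm above the bench when closed; hub and spokes lie lower.
- grip_mid (a point): Centre of the black upright grip on the wheel's rim: 21 mm in diameter, 50 mm tall (25 mm above and below this point). It revolves freely on its own pin, so it can be held with a fixed hand direction while the wheel goes round. 45 mm from the wheel's axis. Its axes revolve with it and mean nothing.
- alcohol: Loose bystander: white wash bottle with blue cap and bent spout, 65x104x209 mm, origin under its centre.
- cotton_buds: Loose bystander: clear tub of cotton buds, 77 mm in diameter, 80 mm high, origin under its centre.
- petri: Loose bystander: petri dish, 68 mm in diameter, 20 mm high, origin under its centre.
Not all that is in view belongs to the job. What is shaped like the part that bears mount_green_mid but pink is not meant.

How it is judged (in metres and radians):
On the way, in this order (a step that is already met when the one before it is completed fails the run):
1. the three mounts stand upright in the three V seats, one in each (within 5 mm of the seat's centre) (horizontal distance between any of mount_black_mid, mount_green_mid, mount_red_mid and seat_0 below 0.005 m and horizontal distance between any of mount_black_mid, mount_green_mid, mount_red_mid and seat_1 below 0.005 m and horizontal distance between any of mount_black_mid, mount_green_mid, mount_red_mid and seat_2 below 0.005 m and angle between each of mount_black_mid, mount_green_mid, mount_red_mid's own z axis and vertical below 0.12 rad), for 0.2 s.
2. the valve wheel has been closed to its stop (within 0.1 rad) by the fingers at its grip (value of joint wheel below 0.1 rad and contact force between the fingers and grip above 0.5 N), for 0.1 s.
At the end, for the whole second after the job is handed in: The wheel rests two turns (12.566 rad, within 0.22 rad) open from its stop with the grip still held between the fingers (contact force above 1 N, grasp point within 35 mm of the grip's centre), and the three mounts still stand upright one in each V seat (within 5 mm of its centre) (all of step 1 and value of joint wheel between 12.346 and 12.786 rad and velocity of joint wheel between -0.1 and 0.1 rad/s and contact force between the fingers and grip above 1 N and distance between the grasp point and grip_mid below 0.035 m); the arm keeps its last pose, push and grip.
It fails at once if the wash bottle is pushed about (more than 25 mm) (distance of alcohol from where it was at the start of the episode above 0.025 m).
It fails at once if the cotton bud tub is pushed about (more than 25 mm) (distance of cotton_buds from where it was at the start of the episode above 0.025 m).
It fails at once if the petri dish is pushed about (more than 25 mm) (distance of petri from where it was at the start of the episode above 0.025 m).
It also fails if it takes over 72 s, if anything falls off the work surface, if the arm or the gripper's body presses on something with over 40 N, if the wrist force passes 120 N, or if a joint passes its speed limit or range.

ROBOT

A 7-joint arm with a two-finger parallel gripper is mounted at the origin on a cart in front of the work surface, level with it; the furniture and walls round the work are solid. World frame = base frame: x ahead of the robot, y to its left, z up, the work surface at z = 0. Lengths are in mm, angles in degrees, forces in N, time in s.
With the tool pointing down it reaches from about 400 to 850 mm from the base axis. Payload 4.5 kg.
Tool frame: the origin (TCP) lies at the very end of the fingers, on their centre line; the grasp point (between the pads) lies ctrl.grip_point_offset behind it (ctrl.grip_point_offset is the distance from the TCP to the grasp point, in mm); z points along the fingers, x is the direction in which the jaws open and shut, and the axes are right-handed (so a half turn about z gives the same grasp; the last joint's range is limited). The gripper opens to 88 mm and grips with 3 to 60 N. Pads are 18 mm wide; open, the fingers measure 123 mm over their backs; the gripper's body (75 mm by 187 mm) begins 45 mm behind the grasp point.
Start: joints at [68.171, 39.483, -11.15, 89.685, 9.013, 51.709, -12.324], TCP at [251.91, -572.01, 238.743] pointing down, gripper open.
Joint ranges: [-172.22, 172.22], [-26.19, 119.32], [-84.43, 86.54], [7.71, 146.69], [-57.33, 237.33], [2.42, 119.75], [-152.13, 152.13]. Speed limits (degrees/s): [147.25, 147.25, 180, 180, 180, 180, 180].

INTERFACE

Orientations are given as [roll, pitch, yaw] about the fixed x, y, z axes, in that order (R = Rz(yaw) Ry(pitch) Rx(roll)).
In Python, from plant import ctrl gives the robot as it stands.
- The arm moves only by the tool jog_arm, never from a script. Its argument "plan" is a list that holds one entry, the list of rows, each a list of 5 numbers: the shift along the tool's x, y, z in cm, then the turn about the tool's z in degrees, then the opening, from -1 (shut) to 1 (fully open), so that 0 is half open. A call has 1 to 8 rows; each row shifts and turns the commanded pose from where the row before left it, along the tool's axes as they then stand; what a row does not reach is not made up. A row lasts 1/12 s, in which the tool goes at most 41.7 mm and 7.16 degrees, less where a joint would pass 70% of its speed; a pose out of reach is approached as far as the arm can. A call is refused whole if a number of a shift passes 4.17 or a number of a turn 7.16, either way. A call with a gripper value outside its range is refused whole. The fingers move at their own pace and stop on an object; "newtons" is the grip in N (left out, the last holds). Time passes only in rows, so rows that do not move let the fingers close. It gives the time, the measured TCP pose, the force and the opening at its end, in the units of the state.
- ctrl.get_obs(): the state, without advancing time (a new reading comes with each control period).
- ctrl.camera(name): name is "scene" or "side" or "wrist"; returns a dict with "color" (480x640x3 uint8, blue, green, red), "fovy" (degrees; the focal length in pixels is half the picture's height over the tangent of half this angle, whatever the lens; pixels are square), "cx", "cy" (the principal point, pixels), "extrinsics" (4x4, takes a point from camera to world coordinates). Camera axes: x right, y down, z forward; pixel columns grow to the right and rows downward; lengths in mm; the calibration is good to about 2 mm. A picture is of the moment at which its call begins. There is no depth.
- ctrl.finish_job(): hands the job in, once; it reports no verdict.
Trained networks look in a picture, given as the dict that the camera call returned (one of the last four; its "shot" number tells which), for a name from the list of things; names that differ only in an ending like _2 or _b are one class to them, and where a whole thing is asked for, a point or a joint stands for the part that bears it (a point fixed in the world has none). Each returns a list of dicts, best first, with "conf" (0 to 1); they miss things now and then, are a little off and sometimes report something else, mostly with a low value. They report only what shows in the picture. A call takes as long as a camera call. They do not tell look-alikes from the thing itself.
- ctrl.outline_of(picture, target): "region" (480x640 bool, what is visible of it) and "extent" ([left, top, right, bottom] in pixels, round what is visible of it).
The state is a dict: "clock": time; "joint_pos": joint angles; "joint_velocities": joint speeds; "joint_efforts": joint torques, N m; "position": TCP position; "ee_rot": TCP orientation; "wrist_force": force on the tool from outside, world axes, zero at the start; "moment": the same for the moment, N m; "width": opening from 0.0 (shut) to 1.0 (fully open).
Only numpy, scipy, OpenCV 4.12 (cv2) and the standard library are available. Lean on these libraries where they do the work, as an engineer would, in place of code of your own. Each camera call takes 0.05 s, during which the arm holds its last target.

## Working session

There is one attempt and no reset: what is moved stays moved. The work goes in short steps, Python scripts to look and compute and a tool call to move; the robot and the scene stay as the last step left them, time stands still between calls to the robot, and variables do not carry over. Pictures are saved under pics/ and viewed, and the job is handed in when it is done.

Besides the shell and the picture viewer there is one more tool, called after "Request:" as a command line: name --argument value ..., lists and objects as JSON in quotes. jog_arm: Moves the arm, as the interface text tells. Its arguments: {"type":"object","properties":{"plan":{"type":"array","items":{"type":"array","items":{"type":"array","items":{"type":"number"}}}},"newtons":{"type":"number"}},"required":["plan"]}

```bash
ls; mkdir -p pics; cat > h.py <<'E'
import numpy as np,cv2
from plant import ctrl
def shot(n,f):
    p=ctrl.camera(n); cv2.imwrite('pics/'+f,p['color']); return p
def K(p):
    f=240/np.tan(np.radians(p['fovy'])/2); return f,p['cx'],p['cy']
def ray(p,u,v):
    f,cx,cy=K(p); E=np.array(p['extrinsics']); d=E[:3,:3]@np.array([(u-cx)/f,(v-cy)/f,1]); return E[:3,3],d
def atz(p,u,v,z):
    o,d=ray(p,u,v); return o+d*(z-o[2])/d[2]
def proj(p,X):
    f,cx,cy=K(p); E=np.array(p['extrinsics']); c=E[:3,:3].T@(np.array(X,float)-E[:3,3]); return np.array([cx+f*c[0]/c[2],cy+f*c[1]/c[2]])
E
python3 - <<'E'
from h import *
for n in ['scene','side','wrist']:
    p=shot(n,n+'0.png'); print(n,p['fovy'],p['cx'],p['cy'],np.round(p['extrinsics'],3).tolist())
    for t in ['station','mount_black_mid','mount_green_mid','mount_red_mid','wheel','grip_mid','alcohol','cotton_buds','petri']:
        print(t,[(round(d['conf'],2),np.round(d['extent']).tolist()) for d in ctrl.outline_of(p,t)][:3])
print(ctrl.get_obs(),ctrl.grip_point_offset)
E
```

```text
pics
scene 49.456158850596076 327.02751599156534 248.57838861071065 [[-0.506, -0.638, 0.58, -19.296], [-0.862, 0.358, -0.358, 435.995], [0.02, -0.682, -0.731, 857.636], [0.0, 0.0, 0.0, 1.0]]
station [(0.9, [334.0, 172.0, 498.0, 327.0]), (0.73, [397.0, 280.0, 411.0, 300.0])]
mount_black_mid [(0.67, [396.0, 282.0, 409.0, 298.0])]
mount_green_mid [(0.64, [411.0, 267.0, 425.0, 283.0]), (0.58, [481.0, 178.0, 493.0, 195.0]), (0.5, [464.0, 266.0, 480.0, 284.0])]
mount_red_mid [(0.5, [371.0, 292.0, 386.0, 309.0]), (0.17, [331.0, 174.0, 496.0, 327.0])]
wheel [(0.81, [439.0, 176.0, 496.0, 211.0])]
grip_mid [(0.58, [485.0, 179.0, 497.0, 193.0])]
alcohol [(0.55, [244.0, 182.0, 285.0, 281.0])]
cotton_buds [(0.94, [208.0, 262.0, 246.0, 314.0])]
petri [(0.95, [173.0, 326.0, 206.0, 364.0]), (0.39, [330.0, 174.0, 496.0, 330.0])]
side 46.55919735442242 310.9337307602666 237.04173406774387 [[0.966, -0.176, 0.189, 358.569], [-0.258, -0.627, 0.735, -689.161], [-0.011, -0.759, -0.651, 801.39], [0.0, 0.0, 0.0, 1.0]]
station [(0.73, [248.0, 273.0, 466.0, 479.0])]
mount_black_mid [(0.25, [365.0, 390.0, 383.0
[... 758 characters left out ...]
pos': array([ 68.16944536,  39.48170002, -11.15217533,  89.68609228,
         9.01363826,  51.71040963, -12.32535173]), 'joint_velocities': array([ 0.02786842, -0.02386435,  0.02045498, -0.00019691,  0.0118069 ,
       -0.02925058,  0.00664707]), 'joint_efforts': array([-3.74826425e-05, -5.27481794e+01, -1.26711074e+00, -1.53742111e+01,
       -5.19258238e-02, -6.98032291e-04,  1.22270279e-05]), 'position': array([ 251.9309413 , -571.9861952 ,  238.74804189]), 'ee_rot': array([-1.79998928e+02, -3.43637967e-03, -6.62299798e+01]), 'wrist_force': array([0.31159838, 0.60096288, 0.35973263]), 'moment': array([ 0.00943522,  0.03067335, -0.01368041]), 'width': 0.9989447070735762} 18.700000000000003
```

View pics/scene0.png

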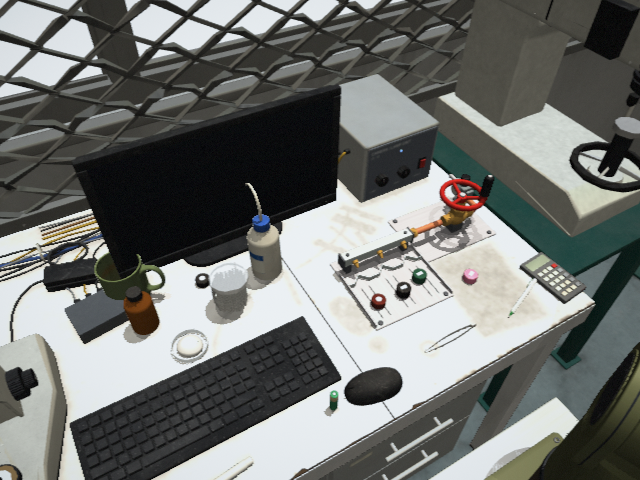

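View pics/side0.png

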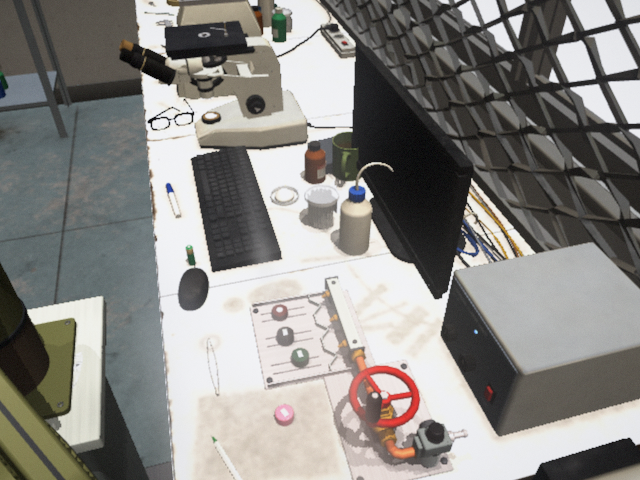

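```bash
python3 - <<'E'
import cv2
a=cv2.imread('pics/scene0.png')[165:335,325:505]; b=cv2.imread('pics/side0.png')[270:480,240:480]
cv2.imwrite('pics/c1.png',cv2.resize(a,None,fx=3.5,fy=3.5,interpolation=2)); cv2.imwrite('pics/c2.png',cv2.resize(b,None,fx=2.8,fy=2.8,interpolation=2))
E
```

```text
(no output)
```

View pics/c1.png

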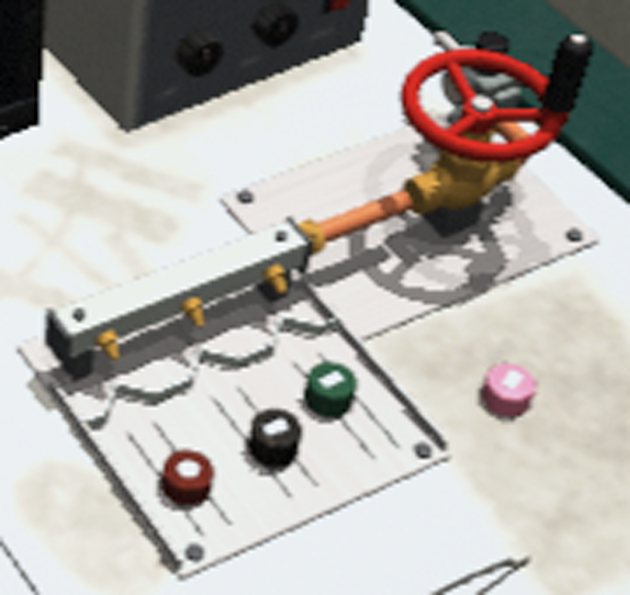

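View pics/c2.png

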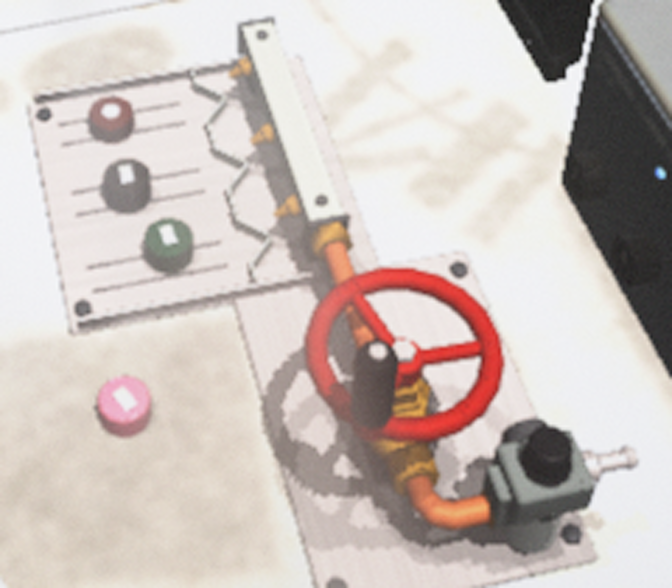

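```bash
cat > loc.py <<'E'
from h import *
from scipy.optimize import least_squares
ps=ctrl.camera('scene'); pd=ctrl.camera('side')
S=lambda a,b:(a/3.5+325,b/3.5+165); D=lambda a,b:(a/2.8+240,b/2.8+270)
obs=[(ps,S(180,577),(-110,95,6)),(ps,S(447,460),(-110,-95,6)),(pd,D(32,100),(-110,95,6)),(pd,D(75,330),(-110,-95,6)),
(ps,S(106,357),(23,60,35)),(ps,S(189,323),(23,0,35)),(ps,S(271,290),(23,-60,35)),
(pd,D(231,74),(23,60,35)),(pd,D(254,141),(23,0,35)),(pd,D(278,214),(23,-60,35))]
def T(s,X):
    c,n=np.cos(s[2]),np.sin(s[2]); return np.array([s[0]+c*X[0]-n*X[1],s[1]+n*X[0]+c*X[1],X[2]])
def res(s): return np.concatenate([proj(p,T(s,X))-np.array(uv) for p,uv,X in obs])
r=least_squares(res,[550,-150,0],loss='soft_l1'); s=r.x
print('station',s[:2],np.degrees(s[2])); print(np.round(r.fun.reshape(-1,2),1).tolist())
for t,h in [('mount_black_mid',21),('mount_green_mid',19),('mount_red_mid',16)]:
  for p in (ps,pd):
    for d in ctrl.outline_of(p,t)[:3]:
        e=d['extent']; w=atz(p,(e[0]+e[2])/2,(e[1]+e[3])/2,6+h/2)
        c,n=np.cos(s[2]),np.sin(s[2]);q=w[:2]-s[:2]
        print(t,round(d['conf'],2),'world',w[:2].round(1),'stn',np.round([c*q[0]+n*q[1],-n*q[0]+c*q[1]],1))
np.save('s.npy',s)
g=T(s,(50,-215,140)); print('axis',g, [proj(p,g).round(1) for p in(ps,pd)])
for p in (ps,pd):
  for d in ctrl.outline_of(p,'grip_mid')[:1]:
    e=d['extent']; w=atz(p,(e[0]+e[2])/2,(e[1]+e[3])/2,141); print('grip',w.round(1), 'q',np.degrees(np.arctan2(*(-(w-g)[1::-1])) -s[2]), np.linalg.norm((w-g)[:2]))
print([T(s,X).round(1) for X in [(0,60,6),(0,0,6),(0,-60,6)]])
E
python3 loc.py
```

```text
station [532.7588908  -53.11695311] -1.9539799665544628
[[-1.6, -1.3], [-0.5, -3.3], [-0.8, -0.3], [0.3, 0.1], [1.2, 0.1], [1.7, 0.0], [1.6, -0.0], [-0.2, -0.3], [-0.4, -0.5], [-0.2, -0.7]]
mount_black_mid 0.74 world [468.3 -55.1] stn [-64.3  -4.2]
mount_black_mid 0.78 world [468.3 -53.1] stn [-64.4  -2.2]
mount_black_mid 0.18 world [ 574.7 -229.1] stn [  47.9 -174.5]
mount_green_mid 0.7 world [ 436.  -205.3] stn [ -91.5 -155.4]
mount_green_mid 0.5 world [ 484.7 -105.4] stn [-46.3 -53.9]
mount_green_mid 0.81 world [ 437.  -207.5] stn [ -90.4 -157.6]
mount_green_mid 0.6 world [ 483.3 -106.1] stn [-47.6 -54.7]
mount_red_mid 0.56 world [476.5   3.5] stn [-58.2  54.7]
mount_red_mid 0.45 world [473.9   6.3] stn [-60.9  57.4]
axis [ 575.39901125 -269.69677703  140.        ] [array([462.8, 182.3]), array([388.5, 380.8])]
grip [ 537.7 -311.   141. ] q 49.52411242486987 55.913465324264976
grip [ 539.6 -303.9  141. ] q 45.62577791430809 49.52081672618347
[array([534.8,   6.8,   6. ]), array([532.8, -53.1,   6. ]), array([ 530.7, -113.1,    6. ])]
```

```bash
cat >> h.py <<'E'
try: s=np.load('s.npy')
except Exception: s=None
def W2S(X):
    c,n=np.cos(s[2]),np.sin(s[2]);q=np.array(X[:2])-s[:2]; return np.array([c*q[0]+n*q[1],-n*q[0]+c*q[1]])
def S2W(X):
    c,n=np.cos(s[2]),np.sin(s[2]); return np.array([s[0]+c*X[0]-n*X[1],s[1]+n*X[0]+c*X[1],X[2]])
def where():
    o=ctrl.get_obs(); print('t',round(o['clock'],2),'stn',W2S(o['position']).round(1),'z',round(o['position'][2],1),'rpy',o['ee_rot'].round(2),'relyaw',round(o['ee_rot'][2]-np.degrees(s[2]),2),'F',o['wrist_force'].round(1),'w',round(o['width'],3),'q',o['joint_pos'].round(0)); return o
E
python3 - <<'E'
from h import *
where()
ps=ctrl.camera('scene');pd=ctrl.camera('side')
print('box bottom',[W2S(atz(ps,*u,0)).round() for u in [(368,197),(437,169)]],[W2S(atz(pd,*u,0)).round() for u in [(443,350),(500,428)]])
for z in (100,140,180): print(z,[W2S(atz(ps,*u,z)).round() for u in [(374,138),(437,122)]],[W2S(atz(pd,*u,z)).round() for u in [(460,268),(505,365)]])
E
```

```text
t 2.0 stn [-263.  -528.2] z 238.7 rpy [-180.     -0.    -66.23] relyaw -64.28 F [ 0.7 -0.6 -0.7] w 1.003 q [ 68.  39. -11.  90.   9.  52. -12.]
box bottom [array([ 234., -101.]), array([ 245., -322.])] [array([208., -86.]), array([ 234., -248.])]
100 [array([ 322., -163.]), array([ 308., -347.])] [array([267.,  10.]), array([ 243., -203.])]
140 [array([ 275., -130.]), array([ 262., -304.])] [array([243., -28.]), array([ 221., -228.])]
180 [array([228., -97.]), array([ 216., -261.])] [array([219., -65.]), array([ 198., -253.])]
```

Request:
jog_arm --plan '[[[0,0,0,6.43,-0.6],[0,0,0,6.43,-0.6],[0,0,0,6.43,-0.6],[0,0,0,6.43,-0.6]]]'

```text
clock: 2.43
position: [252.0, -572.0, 238.8]
ee_rot: [-180.0, -0.0, -92.3]
wrist_force: [0.0, 0.4, -0.2]
width: 0.723
```

Request:
jog_arm --plan '[[[-2.5,-1,0,0,-0.65],[-3.5,-1.3,0,0,-0.65],[-3.5,-1.3,0,0,-0.65],[-3.5,-1.3,0,0,-0.65],[-3.5,-1.3,0,0,-0.65],[-3.5,-1.3,0,0,-0.65],[-3.5,-1.3,0,0,-0.65],[-3.5,-1.3,0,0,-0.65]]]'

```text
clock: 3.1
position: [362.6, -304.0, 239.0]
ee_rot: [-180.0, -0.0, -92.0]
wrist_force: [1.2, 0.7, 0.2]
width: 0.175
```

Request:
jog_arm --plan '[[[-3.5,-1.3,0,0,-0.65],[-3.5,-1.3,0,0,-0.65],[-3.5,-1.3,0,0,-0.65],[-3.5,-1.3,0,0,-0.65],[-3.0,-1.3,0,0,-0.65],[-2,-1,0,0,-0.65],[-1,-0.5,0,0,-0.65],[0,0,0,0,-0.65]]]'

```text
clock: 3.77
position: [450.3, -106.0, 238.9]
ee_rot: [-179.9, 0.1, -91.7]
wrist_force: [-0.2, -0.8, 1.2]
width: 0.172
```

```bash
python3 - <<'E'
from h import *
where()
p=shot('wrist','w1.png')
for t in ['mount_black_mid','mount_green_mid','mount_red_mid','grip_mid','wheel']:
    h={'b':21,'g':19,'r':16}[t[6]] if t[:5]=='mount' else 270
    for d in ctrl.outline_of(p,t)[:3]:
        e=d['extent']; print(t,round(d['conf'],2),np.round(e),W2S(atz(p,(e[0]+e[2])/2,(e[1]+e[3])/2,6+h/2)).round(1))
print(proj(p,S2W((-110,95,6))),proj(p,S2W((-110,-95,6))),[proj(p,S2W((21,y,16))).round() for y in (60,0,-60)],proj(p,S2W((50,-215,112))))
E
```

```text
t 3.77 stn [-80.6 -55.7] z 238.9 rpy [-1.7992e+02  5.0000e-02 -9.1670e+01] relyaw -89.71 F [-0.2 -0.8  1.2] w 0.172 q [  8.  28.  -1. 117.   0.  35. -85.]
mount_black_mid 0.76 [250. 167. 285. 203.] [-61.2  -1.9]
mount_green_mid 0.61 [402. 199. 436. 230.] [ -89.6 -151.9]
mount_green_mid 0.58 [304. 150. 336. 182.] [-42.8 -53.1]
mount_red_mid 0.63 [188. 167. 223. 198.] [-59.1  59. ]
grip_mid 0.74 [601.  68. 640. 106.] [  14.7 -235.3]
grip_mid 0.16 [148.   2. 638. 238.] [ -5.  -98.7]
wheel 0.85 [487.   2. 640. 125.] [  27.4 -198.7]
[176.63134492 230.5443106 ] [360.29881413 231.53939572] [array([197.,  95.]), array([263.,  96.]), array([328.,  96.])] [566.92926177  34.64092032]
```

View pics/w1.png

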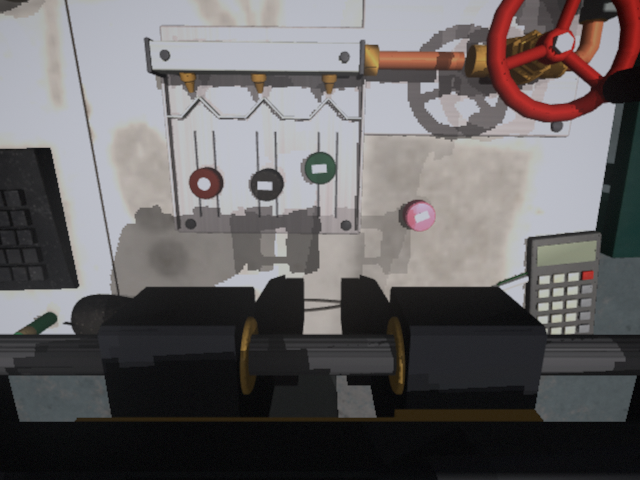

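Request:
jog_arm --plan '[[[0,0.9,2.5,0,-0.65],[-0.2,0,3.5,0,-0.65],[0,0,4,0,-0.65],[0,0,4,0,-0.65],[0,0,4,0,-0.65],[0,0,3,0,-0.65],[0,0,1.4,0,-0.65],[0,0,0.4,0,-0.65]]]'

```text
clock: 4.73
position: [443.6, -108.4, 14.5]
ee_rot: [179.2, 0.1, -92.1]
wrist_force: [0.9, -0.8, -0.5]
width: 0.175
```

```bash
python3 - <<'E'
from h import *
where()
p=shot('wrist','w2.png')
for d in ctrl.outline_of(p,'mount_green_mid')[:3]:
        e=d['extent']; print(round(d['conf'],2),np.round(e),W2S(atz(p,(e[0]+e[2])/2,(e[1]+e[3])/2,6+19/2)).round(1))
E
```

```text
t 4.73 stn [-87.2 -58.3] z 14.5 rpy [ 1.7918e+02  1.0000e-01 -9.2080e+01] relyaw -90.12 F [ 0.9 -0.8 -0.5] w 0.175 q [   9.   53.   -1.  125.   22.    2. -106.]
0.85 [270. 157. 347. 240.] [-45. -53.]
0.58 [506. 265. 588. 334.] [ -87.4 -151.2]
```

View pics/w2.png

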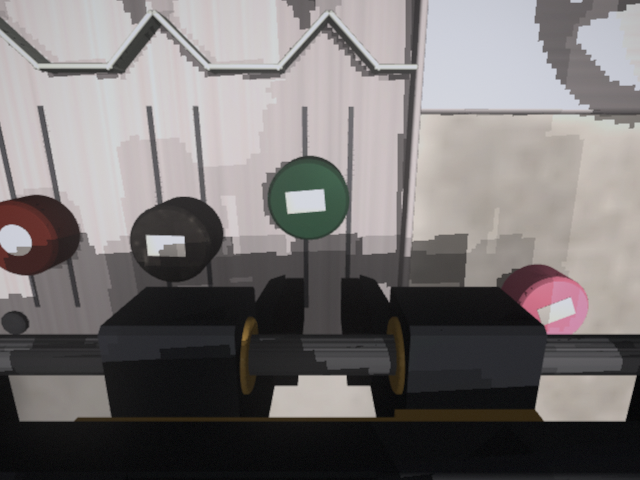

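Request:
jog_arm --plan '[[[-0.3,-0.7,-0.1,0,-0.65],[-0.2,-0.7,0,0,-0.65],[0,-0.8,0,0,-0.65],[0.1,-0.8,0.1,0,-0.65],[0.2,-0.8,0.1,0,-0.65],[0.2,-0.8,0.1,0,-0.65],[0.2,-0.7,0,0,-0.65],[0,-0.5,0,0,-0.65]]]'

```text
clock: 5.5
position: [503.4, -112.3, 14.6]
ee_rot: [179.4, 0.1, -92.0]
wrist_force: [-0.1, 0.1, -0.6]
width: 0.178
```

```bash
cat > wl.py <<'E'
from h import *
import sys
where()
p=shot('wrist',sys.argv[1])
for t in sys.argv[2:]:
  h={'b':21,'g':19,'r':16}[t[0]]
  for d in ctrl.outline_of(p,'mount_%s_mid'%t)[:3]:
        e=d['extent']; print(t,round(d['conf'],2),np.round(e),W2S(atz(p,(e[0]+e[2])/2,(e[1]+e[3])/2,6+h/2)).round(1))
E
python3 wl.py w3.png green
```

```text
t 5.5 stn [-27.3 -60.1] z 14.6 rpy [ 1.7944e+02  7.0000e-02 -9.2010e+01] relyaw -90.06 F [-0.1  0.1 -0.6] w 0.178 q [  11.   54.   -5.  116.   21.   12. -105.]
green 0.8 [535. 395. 558. 423.] [ -81.3 -161.5]
green 0.61 [283. 210. 360. 291.] [ -6.2 -59.7]
```

View pics/w3.png

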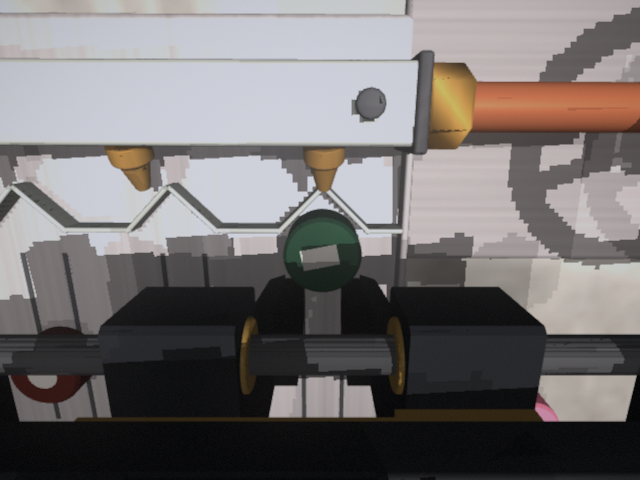

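Request:
jog_arm --plan '[[[0,-0.3,0,0,-0.65],[0,-0.2,0,0,-0.65],[0,-0.15,0,0,-0.65],[0,0,0,0,-0.65]]]'

```text
clock: 5.93
position: [506.3, -112.4, 14.3]
ee_rot: [179.1, 0.0, -92.0]
wrist_force: [-4.8, -2.0, 2.9]
width: 0.177
```

```bash
python3 wl.py w4.png green
```

```text
t 5.93 stn [-24.4 -60.1] z 14.3 rpy [ 1.7912e+02  2.0000e-02 -9.2000e+01] relyaw -90.04 F [-4.8 -2.   2.9] w 0.177 q [  11.   54.   -6.  115.   20.   13. -105.]
green 0.91 [283. 212. 363. 294.] [ -4.1 -60.5]
green 0.72 [536. 399. 552. 420.] [ -78.8 -160.4]
```

Request:
jog_arm --plan '[[[0,-0.3,0,0,-0.65],[0,-0.3,0,0,-0.65],[0,0,0,0,-0.65]]]'

```text
clock: 6.28
position: [507.1, -112.8, 14.0]
ee_rot: [178.5, -0.0, -92.0]
wrist_force: [-11.9, -1.1, 6.7]
width: 0.171
```

```bash
python3 wl.py w5.png green
```

```text
t 6.28 stn [-23.6 -60.5] z 14.0 rpy [ 1.7853e+02 -4.0000e-02 -9.2010e+01] relyaw -90.06 F [-11.9  -1.1   6.7] w 0.171 q [  11.   54.   -6.  114.   20.   14. -105.]
green 0.74 [537. 404. 553. 422.] [ -80.4 -161.9]
green 0.7 [283. 209. 362. 296.] [ -3.  -60.5]
```

View pics/w5.png

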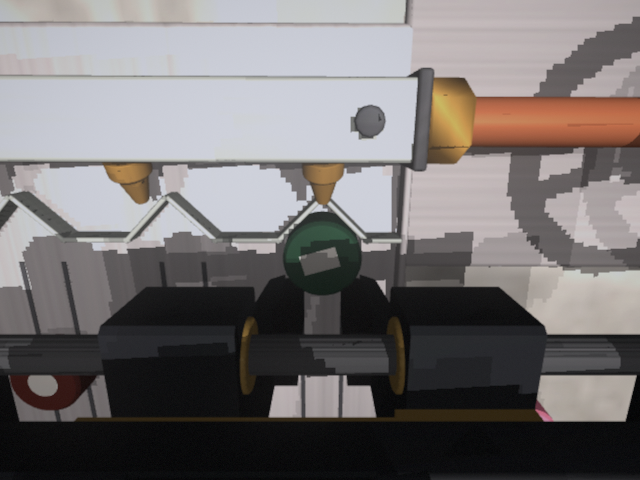

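```bash
cat > chk.py <<'E'
from h import *
import sys
p=ctrl.camera('wrist')
t=sys.argv[1]; y=float(sys.argv[2]); h={'b':21,'g':19,'r':16}[t[0]]
for d in ctrl.outline_of(p,'mount_%s_mid'%t)[:2]: print(np.round(d['extent']))
for x in (0,-5):
  P=np.array([proj(p,S2W((x+15*np.cos(a),y+15*np.sin(a),z))) for a in np.linspace(0,6.28,60) for z in (6,6+h)]); print(x,P.min(0).round(),P.max(0).round())
print('tip',proj(p,S2W((21,y,16))),'mouth',proj(p,S2W((4,y+17,16))),proj(p,S2W((4,y-17,16))))
E
python3 chk.py green -60
```

```text
[533. 400. 550. 422.]
0 [281. 203.] [361. 290.]
-5 [281. 215.] [361. 302.]
tip [320.8964917  192.87031549] mouth [277.5523634  235.97047316] [364.37975748 235.91076055]
```

Request:
jog_arm --plan '[[[0,1.2,0,0,-0.65],[0,1.4,-1,0,-0.3],[-0.5,0.7,-3,0,-0.14],[-1.5,0.6,-2,0,-0.14],[-2,0.3,0,0,-0.14],[-1.4,0,0,0,-0.14],[-0.3,0,0,0,-0.14],[0,0,0,0,-0.14]]]'

```text
clock: 7.15
position: [476.4, -52.0, 75.2]
ee_rot: [179.5, 0.2, -91.8]
wrist_force: [0.6, -0.9, -0.2]
width: 0.428
```

```bash
python3 wl.py w6.png black red green; python3 chk.py black -3
```

```text
t 7.15 stn [-56.3  -0.8] z 75.2 rpy [ 1.7951e+02  1.6000e-01 -9.1780e+01] relyaw -89.83 F [ 0.6 -0.9 -0.2] w 0.428 q [   5.   46.   -6.  121.   18.   14. -109.]
black 0.74 [297. 231. 352. 292.] [-60.6  -1.8]
red 0.82 [192. 231. 250. 286.] [-59.9  57.9]
green 0.94 [407. 130. 468. 190.] [ -3.7 -61.8]
green 0.91 [554. 283. 604. 319.] [ -84.9 -151.8]
[291. 229. 348. 290.]
0 [291. 121.] [351. 182.]
-5 [291. 131.] [351. 192.]
tip [320.99378555 108.98857657] mouth [288.64550845 143.19763666] [353.49144141 143.10615897]
```

View pics/w6.png

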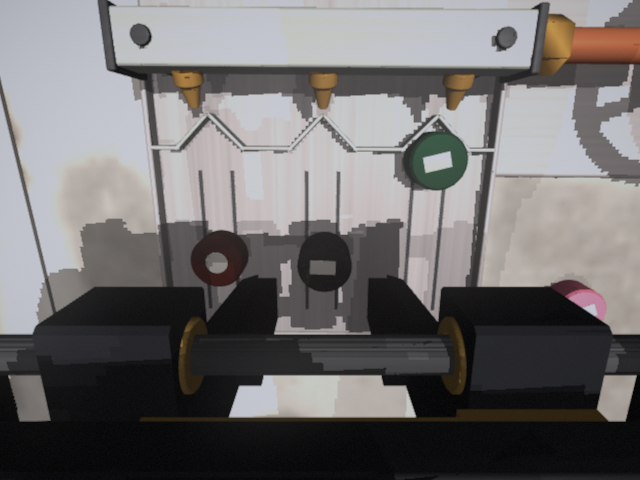

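Request:
jog_arm --plan '[[[0.1,0.4,1.5,0,-0.14],[0,0,2.2,0,-0.14],[0,0,1.7,0,-0.14],[0,0,0.7,0,-0.14],[0,0,0,0,-0.6],[0,0,0,0,-0.6],[0,0,0,0,-0.6]]]' --newtons 6

```text
clock: 8.03
position: [471.1, -54.5, 14.7]
ee_rot: [179.4, 0.1, -92.0]
wrist_force: [-0.1, -0.4, -0.1]
width: 0.335
```

```bash
python3 -c "
import numpy as np;s=np.load('s.npy');s[0]-=2.5;np.save('s.npy',s)"; python3 wl.py w7.png black; python3 chk.py black 0
```

```text
t 8.03 stn [-59.1  -3.4] z 14.7 rpy [ 1.7945e+02  9.0000e-02 -9.1980e+01] relyaw -90.02 F [-0.1 -0.4 -0.1] w 0.335 q [   2.   53.   -2.  123.   19.    5. -110.]
black 0.65 [286. 254. 360. 335.] [-56.6  -3.7]
[283. 254. 361. 334.]
0 [269. 110.] [356. 199.]
-5 [270. 126.] [356. 213.]
tip [313.02370845  94.08971976] mouth [267.40727852 142.95215343] [359.24853191 142.955286  ]
```

View pics/w7.png

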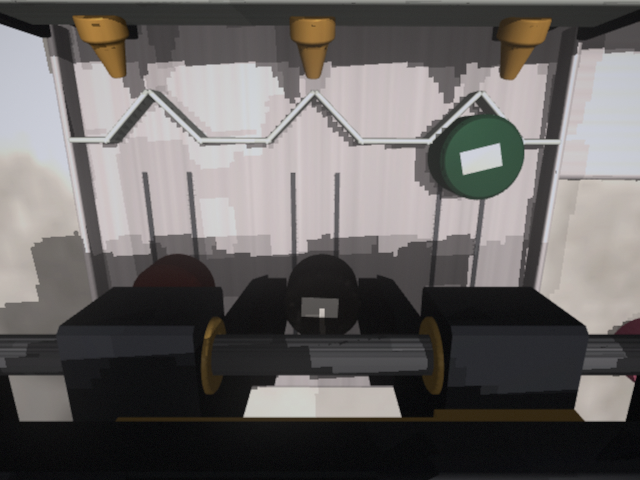

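Request:
jog_arm --plan '[[[0,-0.5,0,0,-0.6],[-0.1,-0.9,0,0,-0.6],[-0.1,-1,0,0,-0.6],[-0.1,-1,0,0,-0.6],[0,-0.9,0,0,-0.6],[0,-0.4,0,0,-0.6],[0,-0.1,0,0,-0.4],[0,0,0,0,-0.2]]]'

```text
clock: 8.9
position: [518.8, -53.0, 13.6]
ee_rot: [179.4, 0.1, -92.0]
wrist_force: [0.1, 0.3, 0.3]
width: 0.386
```

```bash
python3 wl.py w8.png black; python3 chk.py black 0
```

```text
t 8.9 stn [-11.4  -0.3] z 13.6 rpy [ 1.794e+02  9.000e-02 -9.196e+01] relyaw -90.01 F [0.1 0.3 0.3] w 0.386 q [   4.   54.   -5.  115.   19.   13. -109.]
black 0.93 [281. 252. 361. 336.] [-8.2  0.1]
black 0.73 [  3.   0. 640. 418.] [26.9  0. ]
[284. 250. 362. 335.]
0 [281. 230.] [361. 320.]
-5 [282. 242.] [361. 331.]
tip [321.52539859 222.00324326] mouth [278.98664234 263.39588034] [364.09250693 263.47690173]
```

View pics/w8.png

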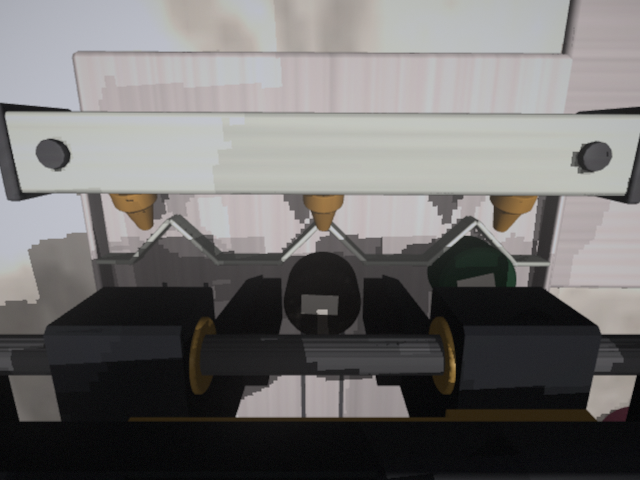

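Request:
jog_arm --plan '[[[0,0.6,0,0,-0.2],[0,1.2,0,0,-0.2],[0,1,0,0,-0.25],[0,0.2,0,0,-0.65],[0,0,0,0,-0.65],[0,0,0,0,-0.65],[0,-0.4,0,0,-0.65],[0,-0.6,0,0,-0.65]]]'

```text
clock: 9.77
position: [499.3, -52.3, 13.8]
ee_rot: [179.4, 0.1, -91.9]
wrist_force: [0.1, -0.1, 0.1]
width: 0.175
```

Request:
jog_arm --plan '[[[0,-0.4,0,0,-0.65],[0,-0.3,0,0,-0.65],[0,-0.3,0,0,-0.65],[0,-0.3,0,0,-0.65],[0,0,0,0,-0.65]]]'

```text
clock: 10.18
position: [508.8, -53.0, 13.4]
ee_rot: [179.0, 0.0, -92.0]
wrist_force: [-4.4, -0.6, 3.5]
width: 0.175
```

```bash
python3 wl.py w9.png black; python3 chk.py black 0
```

```text
t 10.18 stn [-21.4  -0.6] z 13.4 rpy [ 1.7903e+02  4.0000e-02 -9.1960e+01] relyaw -90.01 F [-4.4 -0.6  3.5] w 0.175 q [   4.   54.   -5.  116.   19.   12. -110.]
black 0.6 [281. 209. 365. 295.] [-0.1 -0.9]
[280. 209. 361. 296.]
0 [280. 209.] [361. 298.]
-5 [280. 221.] [361. 310.]
tip [320.74726051 198.73149049] mouth [277.44702597 241.58139709] [364.1236401  241.63223346]
```

View pics/w9.png

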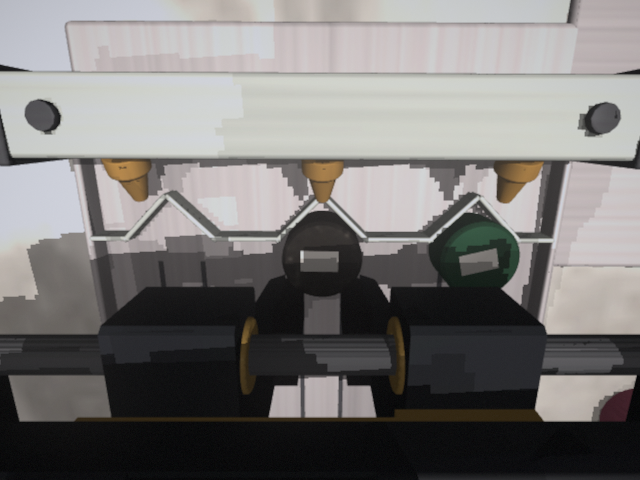

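Request:
jog_arm --plan '[[[0,1.2,0,0,-0.65],[0,1.4,-1,0,-0.3],[-0.5,0.8,-3,0,-0.14],[-1.5,0.4,-1,0,-0.14],[-2,0,0,0,-0.14],[-1.4,0,0,0,-0.14],[-0.4,0,0,0,-0.14],[0,0,0,0,-0.14]]]'

```text
clock: 11.05
position: [477.1, 7.9, 64.2]
ee_rot: [179.5, 0.2, -91.8]
wrist_force: [0.9, -0.7, 0.3]
width: 0.43
```

```bash
python3 wl.py w10.png red black green
```

```text
t 11.05 stn [-55.2  59.1] z 64.2 rpy [ 1.7947e+02  1.5000e-01 -9.1810e+01] relyaw -89.85 F [ 0.9 -0.7  0.3] w 0.43 q [  -3.   47.   -5.  122.   16.   12. -114.]
red 0.62 [294. 233. 354. 295.] [-58.   58.4]
red 0.16 [246.   0. 640. 331.] [-4.5 -2. ]
black 0.67 [406. 126. 479. 190.] [-0.7 -0.8]
green 0.88 [521. 128. 599. 192.] [ -1.4 -60.2]
```

View pics/w10.png

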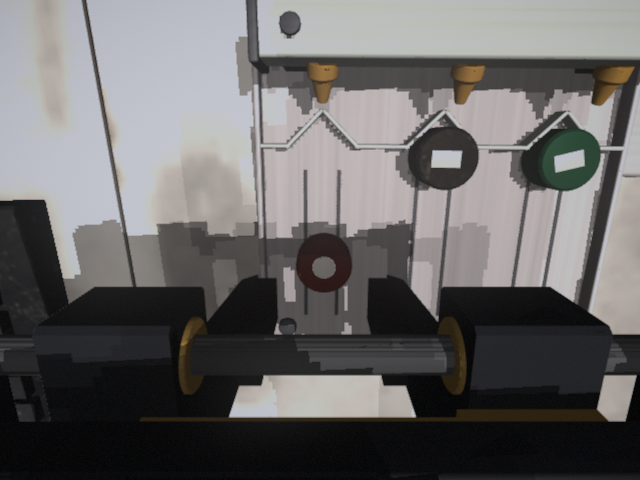

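Request:
jog_arm --plan '[[[0.1,0.3,1.2,0,-0.19],[0,0,1.6,0,-0.19],[0,0,1.2,0,-0.19],[0,0,0.7,0,-0.19],[0,0,0,0,-0.6],[0,0,0,0,-0.6],[0,0,0,0,-0.6]]]'

```text
clock: 11.83
position: [473.0, 5.3, 17.5]
ee_rot: [179.4, 0.1, -92.0]
wrist_force: [0.7, 0.4, 0.1]
width: 0.332
```

```bash
python3 wl.py w11.png red
```

```text
t 11.83 stn [-59.2  56.4] z 17.5 rpy [ 1.7942e+02  9.0000e-02 -9.1990e+01] relyaw -90.03 F [0.7 0.4 0.1] w 0.332 q [  -5.   53.   -2.  123.   17.    5. -115.]
red 0.85 [287. 249. 358. 327.] [-56.3  56.3]
```

View pics/w11.png

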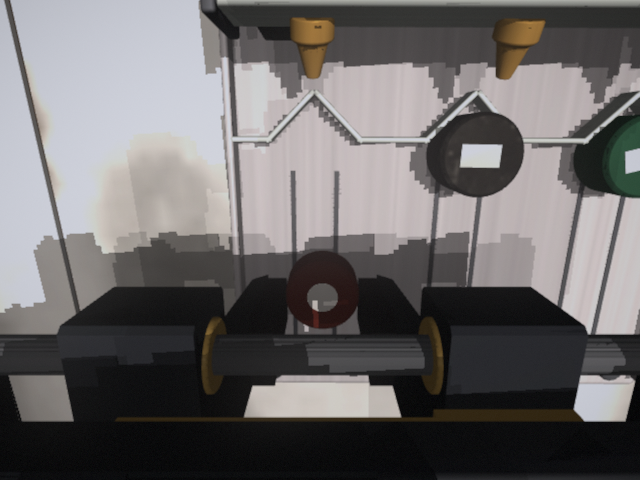

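Gripped. Drag 48 mm forward and 3.5 mm left, release, back off, narrow, push.

Request:
jog_arm --plan '[[[0,-0.5,0,0,-0.6],[-0.1,-0.9,0,0,-0.6],[-0.1,-1,0,0,-0.6],[-0.1,-1,0,0,-0.6],[-0.1,-0.9,0,0,-0.6],[0,-0.4,0,0,-0.6],[0,-0.1,0,0,-0.4],[0,0,0,0,-0.2]]]'

```text
clock: 12.6
position: [521.0, 7.9, 16.8]
ee_rot: [179.4, 0.1, -92.0]
wrist_force: [-0.1, -0.4, 0.7]
width: 0.384
```

```bash
python3 wl.py w12.png red
```

```text
t 12.6 stn [-11.3  60.6] z 16.8 rpy [ 1.7941e+02  9.0000e-02 -9.1970e+01] relyaw -90.01 F [-0.1 -0.4  0.7] w 0.384 q [  -3.   54.   -5.  115.   16.   13. -114.]
red 0.61 [286. 248. 361. 326.] [-7.6 60.2]
```

Request:
jog_arm --plan '[[[0,0.6,0,0,-0.2],[0,1.2,0,0,-0.2],[0,1,0,0,-0.25],[0,0.2,0.3,0,-0.65],[0,0,0.3,0,-0.65],[0,0,0,0,-0.65],[0,-0.4,0,0,-0.65],[0,-0.6,0,0,-0.65]]]'

```text
clock: 13.37
position: [501.2, 8.7, 10.8]
ee_rot: [179.4, 0.1, -91.9]
wrist_force: [0.8, 0.4, 0.4]
width: 0.177
```

Request:
jog_arm --plan '[[[0,-0.4,0,0,-0.65],[0,-0.3,0,0,-0.65],[0,-0.3,0,0,-0.65],[0,-0.3,0,0,-0.65],[0,0,0,0,-0.65]]]'

```text
clock: 13.78
position: [510.8, 7.5, 10.5]
ee_rot: [179.0, -0.0, -92.0]
wrist_force: [-4.2, 0.0, 3.8]
width: 0.177
```

```bash
python3 wl.py w13.png red; python3 chk.py red 60
```

```text
t 13.78 stn [-21.5  59.9] z 10.5 rpy [ 1.7902e+02 -1.0000e-02 -9.1970e+01] relyaw -90.01 F [-4.2  0.   3.8] w 0.177 q [  -3.   54.   -4.  116.   17.   11. -114.]
red 0.57 [577. 216. 638. 297.] [ -1.9 -52.4]
red 0.21 [212.  17. 640. 422.] [12.9 20.1]
[283. 214. 362. 295.]
0 [282. 210.] [362. 295.]
-5 [282. 222.] [362. 307.]
tip [322.0856205  199.73448778] mouth [277.91280823 243.39092565] [366.25637117 243.41034858]
```

View pics/w13.png

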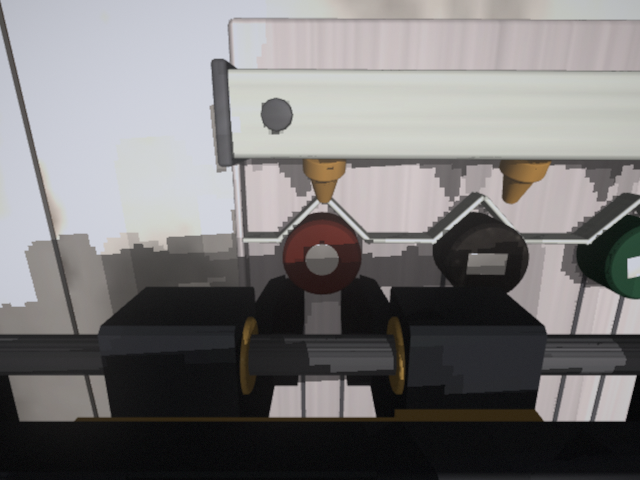

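Request:
jog_arm --plan '[[[0,-0.3,0,0,-0.65],[0,0,0,0,-0.65],[0,1,0,0,-0.65],[0,1.5,0,0,-0.65],[0,0.8,-2.5,0,-0.3],[0,0,-4,0,-0.3],[1.0,0,-4,0,0],[2.5,0,-3,0,0.1]]]'

```text
clock: 14.65
position: [485.5, -22.4, 148.7]
ee_rot: [179.6, 0.3, -91.6]
wrist_force: [1.1, -1.0, 0.1]
width: 0.451
```

Request:
jog_arm --plan '[[[3,0,-2.5,0,0.1],[3,0,-2,0,0.1],[3,0,0,0,0.1],[2.5,0,0,0,0.1],[1.5,0,0,0,0.1],[0.5,0,0,0,0.1],[0,0,0,0,0.1]]]'

```text
clock: 15.23
position: [479.9, -162.4, 190.8]
ee_rot: [179.4, 0.1, -92.1]
wrist_force: [0.8, -0.4, -0.4]
width: 0.548
```

```bash
python3 wl.py w14.png red black green; python3 - <<'E'
from h import *
p=shot('scene','s2.png');q=shot('side','d2.png'); w=ctrl.camera('wrist')
for n,pp in (('s',p),('d',q),('w',w)):
  for t in('mount_black_mid','mount_red_mid','mount_green_mid','grip_mid','wheel'):
    for d in ctrl.outline_of(pp,t)[:2]:
      e=d['extent']; z={'b':16,'r':14,'g':16}[t[6]] if t[0]=='m' else (141 if t[0]=='g' else 108)
      print(n,t,round(d['conf'],2),np.round(e),W2S(atz(pp,(e[0]+e[2])/2,(e[1]+e[3])/2,z)).round(1))
cv2.imwrite('pics/c3.png',cv2.resize(p['color'][165:335,325:505],None,fx=3.5,fy=3.5,interpolation=2))
E
```

```text
t 15.23 stn [ -46.6 -110.9] z 190.8 rpy [ 1.7942e+02  7.0000e-02 -9.2120e+01] relyaw -90.17 F [ 0.8 -0.4 -0.4] w 0.548 q [ 23.  35. -15. 112.  15.  35. -94.]
red 0.56 [ 98. 141. 140. 176.] [-0.6 59.6]
red 0.2 [166. 140. 212. 177.] [-0.8  0.9]
black 0.56 [169. 142. 212. 179.] [-2.4 -1.4]
green 0.71 [243. 143. 281. 178.] [ -2.7 -60.5]
green 0.6 [352. 240. 385. 274.] [ -87.4 -151.8]
s mount_black_mid 0.63 [383. 265. 396. 279.] [-4.7 -5.7]
s mount_green_mid 0.73 [402. 256. 417. 270.] [ -3.5 -57.2]
s mount_green_mid 0.5 [465. 268. 479. 283.] [ -94.7 -155.5]
s grip_mid 0.74 [332. 178. 496. 331.] [-73.4   0.3]
s grip_mid 0.66 [482. 184. 496. 195.] [   6.9 -249.4]
s wheel 0.91 [451. 181. 494. 214.] [  29.7 -231.3]
s wheel 0.59 [332. 178. 496. 332.] [-50.9 -20. ]
d mount_black_mid 0.66 [307. 328. 322. 342.] [ -7.4 -12. ]
d mount_green_mid 0.71 [279. 404. 294. 425.] [ -85.9 -157.7]
d mount_green_mid 0.52 [350. 365. 421. 428.] [  75.5 -162.4]
d grip_mid 0.9 [364. 390. 382. 422.] [  19.1 -248.6]
d grip_mid 0.51 [339. 160. 392. 254.] [139.3 173. ]
d wheel 0.73 [339. 161. 391. 255.] [151.5 209.8]
d wheel 0.67 [249. 275. 468. 479.] [  21.6 -177.8]
w mount_black_mid 0.95 [173. 140. 216. 179.] [-1.8 -0.7]
w mount_red_mid 0.97 [ 99. 140. 146. 177.] [-1.3 60.1]
w mount_green_mid 0.9 [248. 142. 285. 178.] [ -2.3 -61.1]
w grip_mid 0.79 [562. 109. 639. 160.] [  19.6 -246. ]
w wheel 0.74 [424.   0. 640. 177.] [  44.4 -225.8]
```

View pics/w14.png

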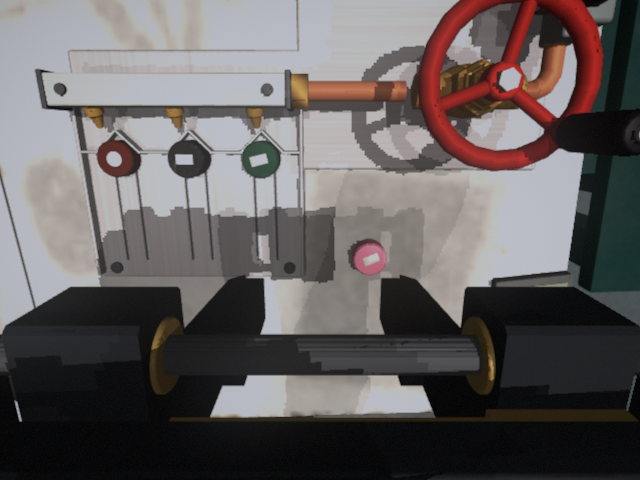

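View pics/c3.png

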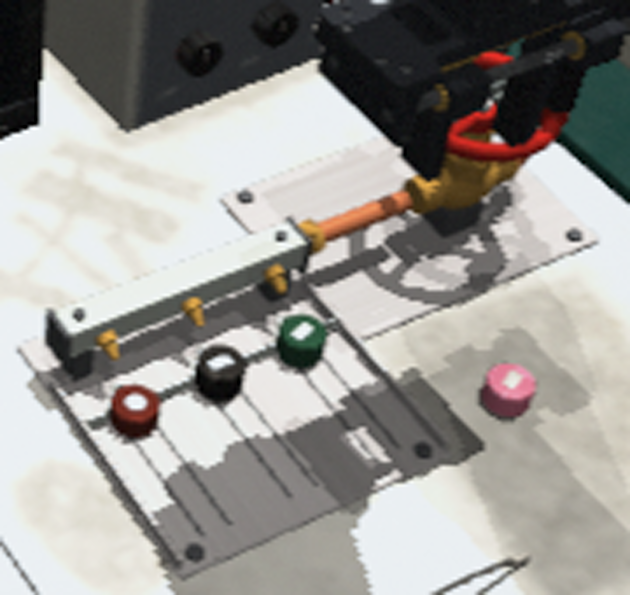

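Request:
jog_arm --plan '[[[1.5,-0.8,0,0,0.1],[3,-1.5,0,0,0.1],[3,-1.5,0,0,0.1],[3,-1.5,0,0,0.1],[2,-1,0,0,0.1],[1.1,-0.3,0,0,0.1],[0,0,0,0,0.1]]]'

```text
clock: 16.92
position: [540.9, -302.1, 189.4]
ee_rot: [179.4, 0.0, -92.2]
wrist_force: [0.1, -0.0, -0.0]
width: 0.553
```

```bash
python3 wl.py w15.png; python3 - <<'E'
from h import *
for n in ('wrist','side'):
  w=ctrl.camera(n)
  for d in ctrl.outline_of(w,'grip_mid')[:2]:
      e=d['extent']; print(n,round(d['conf'],2),np.round(e),W2S(atz(w,(e[0]+e[2])/2,(e[1]+e[3])/2,142)).round(1))
  print(proj(w,S2W((19.5,-247,117))),proj(w,S2W((19.5,-247,167))))
E
```

```text
t 16.92 stn [  19.1 -248.5] z 189.4 rpy [ 1.7939e+02  1.0000e-02 -9.2180e+01] relyaw -90.23 F [ 0.1 -0.  -0. ] w 0.553 q [ 34.  43. -16.  93.  15.  47. -81.]
wrist 0.77 [314. 232. 354. 292.] [  18.  -251.9]
[324.55329415 245.82065216] [324.93878987 276.61329065]
side 0.61 [364. 391. 380. 421.] [  17.6 -248.9]
[371.92708725 414.68585839] [374.22738095 393.69451635]
```

View pics/w15.png

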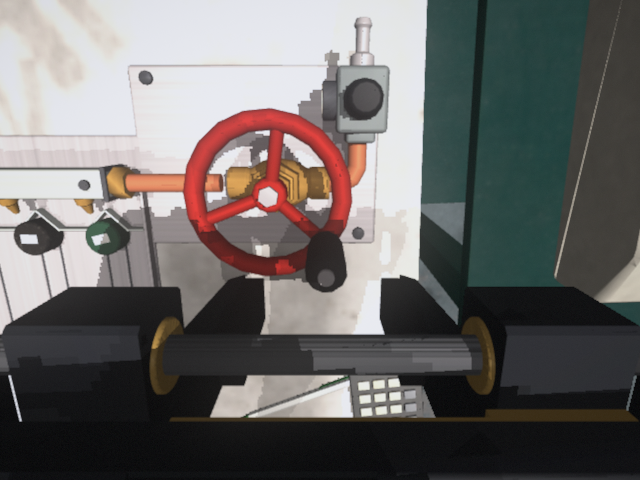

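Request:
jog_arm --plan '[[[0,0,1.5,0,0.1],[0,0,2,0,0.1],[0,0,1.8,0,0],[0,0,0.9,0,-0.3],[0,0,0,0,-1],[0,0,0,0,-1],[0,0,0,0,-1],[0,0,0,0,-1]]]' --newtons 20

```text
clock: 17.83
position: [540.6, -299.9, 128.7]
ee_rot: [179.4, 0.0, -92.0]
wrist_force: [-1.8, -3.2, -2.8]
width: 0.232
```

```bash
python3 wl.py w16.png; python3 - <<'E'
from h import *
w=ctrl.camera('wrist')
for d in ctrl.outline_of(w,'wheel')[:2]: print(np.round(d['extent']),d['conf'])
E
```

```text
t 17.83 stn [  18.7 -246.3] z 128.7 rpy [ 1.7942e+02  1.0000e-02 -9.1990e+01] relyaw -90.03 F [-1.8 -3.2 -2.8] w 0.232 q [ 33.  48. -15.  96.  17.  40. -83.]
[140.  96. 367. 338.] 0.73
```

View pics/w16.png

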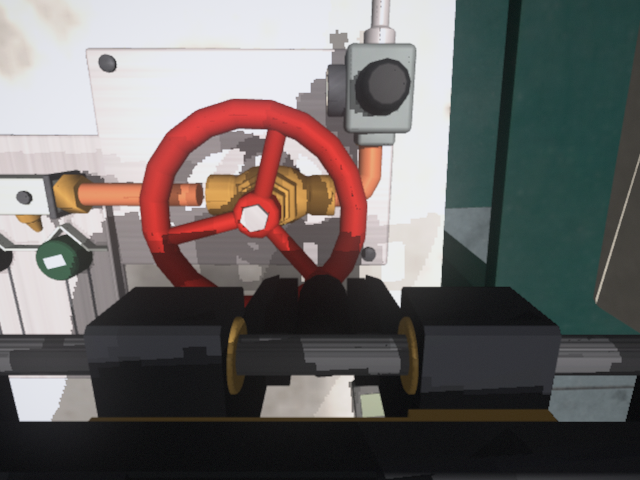

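```bash
cat > arc.py <<'E'
import numpy as np,sys
def arc(qs,r=45):
    q=np.radians(qs); P=np.c_[-r*np.cos(q),-r*np.sin(q)]; P=np.round(P/10,2); D=np.diff(P,axis=0); return [[round(-d[1],2),round(-d[0],2)] for d in D]
def go(a,b,st):
    qs=np.linspace(a,b,int(round(abs(b-a)/st))+1); A=arc(qs)
    for i in range(0,len(A),8): print('q->%.0f'%qs[min(i+8,len(A))],A[i:i+8])
go(*map(float,sys.argv[1:]))
E
python3 arc.py 405 -15 15
```

```text
q->285 [[np.float64(-0.93), np.float64(0.72)], [np.float64(-1.09), np.float64(0.45)], [np.float64(-1.16), np.float64(0.15)], [np.float64(-1.16), np.float64(-0.15)], [np.float64(-1.09), np.float64(-0.45)], [np.float64(-0.93), np.float64(-0.72)], [np.float64(-0.72), np.float64(-0.93)], [np.float64(-0.45), np.float64(-1.09)]]
q->165 [[np.float64(-0.15), np.float64(-1.16)], [np.float64(0.15), np.float64(-1.16)], [np.float64(0.45), np.float64(-1.09)], [np.float64(0.72), np.float64(-0.93)], [np.float64(0.93), np.float64(-0.72)], [np.float64(1.09), np.float64(-0.45)], [np.float64(1.16), np.float64(-0.15)], [np.float64(1.16), np.float64(0.15)]]
q->45 [[np.float64(1.09), np.float64(0.45)], [np.float64(0.93), np.float64(0.72)], [np.float64(0.72), np.float64(0.93)], [np.float64(0.45), np.float64(1.09)], [np.float64(0.15), np.float64(1.16)], [np.float64(-0.15), np.float64(1.16)], [np.float64(-0.45), np.float64(1.09)], [np.float64(-0.72), np.float64(0.93)]]
q->-15 [[np.float64(-0.93), np.float64(0.72)], [np.float64(-1.09), np.float64(0.45)], [np.float64(-1.16), np.float64(0.15)], [np.float64(-1.16), np.float64(-0.15)]]
```

Request:
jog_arm --plan '[[[-0.93,0.72,0,0,-1],[-1.09,0.45,0,0,-1],[-1.16,0.15,0,0,-1],[-1.16,-0.15,0,0,-1],[-1.09,-0.45,0,0,-1],[-0.93,-0.72,0,0,-1],[-0.72,-0.93,0,0,-1],[-0.45,-1.09,0,0,-1]]]'

```text
clock: 18.65
position: [563.5, -226.4, 127.7]
ee_rot: [179.4, -0.1, -92.0]
wrist_force: [-0.4, -11.3, -4.8]
width: 0.23
```

```bash
cat > q.py <<'E'
from h import *
o=where(); d=W2S(o['position'])-[50,-215]; print('q',np.degrees(np.arctan2(-d[1],-d[0])).round(1),'r',np.hypot(*d).round(1))
E
python3 q.py
```

```text
t 18.65 stn [  39.2 -172. ] z 127.7 rpy [ 1.7937e+02 -1.4000e-01 -9.1980e+01] relyaw -90.03 F [ -0.4 -11.3  -4.8] w 0.23 q [ 25.  47. -13.  98.  16.  38. -90.]
q -75.8 r 44.3
```

Request:
jog_arm --plan '[[[-0.1,-1.16,0,0,-1],[0.2,-1.16,0,0,-1],[0.5,-1.09,0,0,-1],[0.77,-0.93,0,0,-1],[0.93,-0.72,0,0,-1],[1.09,-0.45,0,0,-1],[1.16,-0.15,0,0,-1],[1.16,0.15,0.05,0,-1]]]'

```text
clock: 19.32
position: [618.2, -280.7, 126.9]
ee_rot: [179.5, 0.3, -91.8]
wrist_force: [-0.4, 2.9, 1.3]
width: 0.231
```

```bash
python3 q.py
```

```text
t 19.32 stn [  95.7 -224.4] z 126.9 rpy [179.51   0.29 -91.78] relyaw -89.83 F [-0.4  2.9  1.3] w 0.231 q [ 28.  52. -15.  84.  16.  47. -84.]
q 168.4 r 46.6
```

Request:
jog_arm --plan '[[[1.09,0.45,0,0,-1],[0.93,0.72,0,0,-1],[0.72,0.93,0,0,-1],[0.45,1.09,0,0,-1],[0.15,1.16,0,0,-1],[-0.15,1.16,0,0,-1],[-0.45,1.09,0,0,-1],[-0.72,0.93,0.05,0,-1]]]'

```text
clock: 19.98
position: [540.5, -300.5, 126.6]
ee_rot: [179.6, 0.2, -92.0]
wrist_force: [7.7, 2.7, -5.9]
width: 0.23
```

```bash
python3 q.py; python3 arc.py 45 -30 12.5
```

```text
t 19.98 stn [  18.7 -246.9] z 126.6 rpy [179.57   0.18 -91.97] relyaw -90.02 F [ 7.7  2.7 -5.9] w 0.23 q [ 33.  48. -15.  96.  17.  39. -83.]
q 45.6 r 44.7
q->-30 [[np.float64(-0.76), np.float64(0.62)], [np.float64(-0.88), np.float64(0.43)], [np.float64(-0.95), np.float64(0.23)], [np.float64(-0.98), np.float64(0.02)], [np.float64(-0.96), np.float64(-0.19)], [np.float64(-0.9), np.float64(-0.39)]]
```

Request:
jog_arm --plan '[[[-0.76,0.5,0,0,-1],[-0.88,0.38,0,0,-1],[-0.95,0.2,0,0,-1],[-0.98,0,0,0,-1],[-0.5,0,0,0,-1],[-0.2,0,0,0,-1],[0,0,0,0,-1],[0,0,0,0,-1]]]'

```text
clock: 20.65
position: [529.7, -266.7, 127.0]
ee_rot: [179.4, -0.5, -92.3]
wrist_force: [2.8, -14.6, -10.0]
width: 0.227
```

```bash
python3 q.py;python3 wl.py w17.png
```

```text
t 20.65 stn [   6.7 -213.4] z 127.0 rpy [179.4   -0.54 -92.28] relyaw -90.33 F [  2.8 -14.6 -10. ] w 0.227 q [ 29.  46. -13. 100.  17.  36. -86.]
q -2.1 r 43.3
t 20.65 stn [   6.7 -213.4] z 127.0 rpy [179.4   -0.54 -92.28] relyaw -90.33 F [  2.8 -14.6 -10. ] w 0.227 q [ 29.  46. -13. 100.  17.  36. -86.]
```

View pics/w17.png

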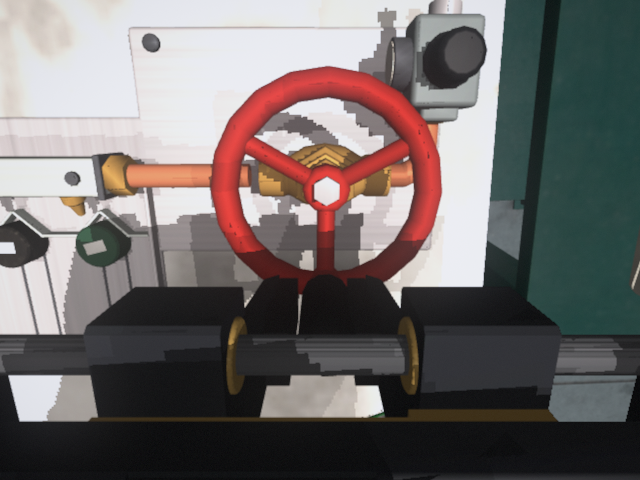

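Request:
jog_arm --plan '[[[-0.3,0,0,0,-1],[0,0,0,0,-1],[0,0,0,0,-1]]]'

```text
clock: 20.95
position: [529.7, -266.1, 127.1]
ee_rot: [179.4, -0.7, -92.4]
wrist_force: [3.1, -18.8, -12.1]
width: 0.234
```

```bash
python3 q.py; python3 arc.py 0 720 15
```

```text
t 20.95 stn [   6.7 -212.9] z 127.1 rpy [179.44  -0.71 -92.38] relyaw -90.42 F [  3.1 -18.8 -12.1] w 0.234 q [ 29.  46. -13. 101.  17.  36. -87.]
q -2.8 r 43.3
q->120 [[np.float64(1.16), np.float64(-0.15)], [np.float64(1.09), np.float64(-0.45)], [np.float64(0.93), np.float64(-0.72)], [np.float64(0.72), np.float64(-0.93)], [np.float64(0.45), np.float64(-1.09)], [np.float64(0.15), np.float64(-1.16)], [np.float64(-0.15), np.float64(-1.16)], [np.float64(-0.45), np.float64(-1.09)]]
q->240 [[np.float64(-0.72), np.float64(-0.93)], [np.float64(-0.93), np.float64(-0.72)], [np.float64(-1.09), np.float64(-0.45)], [np.float64(-1.16), np.float64(-0.15)], [np.float64(-1.16), np.float64(0.15)], [np.float64(-1.09), np.float64(0.45)], [np.float64(-0.93), np.float64(0.72)], [np.float64(-0.72), np.float64(0.93)]]
q->360 [[np.float64(-0.45), np.float64(1.09)], [np.float64(-0.15), np.float64(1.16)], [np.float64(0.15), np.float64(1.16)], [np.float64(0.45), np.float64(1.09)], [np.float64(0.72), np.float64(0.93)], [np.float64(0.93), np.float64(0.72)], [np.float64(1.09), np.float64(0.45)], [np.float64(1.16),
[... 279 characters left out ...]
), np.float64(-1.16)], [np.float64(-0.45), np.float64(-1.09)]]
q->600 [[np.float64(-0.72), np.float64(-0.93)], [np.float64(-0.93), np.float64(-0.72)], [np.float64(-1.09), np.float64(-0.45)], [np.float64(-1.16), np.float64(-0.15)], [np.float64(-1.16), np.float64(0.15)], [np.float64(-1.09), np.float64(0.45)], [np.float64(-0.93), np.float64(0.72)], [np.float64(-0.72), np.float64(0.93)]]
q->720 [[np.float64(-0.45), np.float64(1.09)], [np.float64(-0.15), np.float64(1.16)], [np.float64(0.15), np.float64(1.16)], [np.float64(0.45), np.float64(1.09)], [np.float64(0.72), np.float64(0.93)], [np.float64(0.93), np.float64(0.72)], [np.float64(1.09), np.float64(0.45)], [np.float64(1.16), np.float64(0.15)]]
```

Request:
jog_arm --plan '[[[0.8,0,0,0,-1],[1.16,-0.15,0,0,-1],[1.09,-0.45,0,0,-1],[0.93,-0.72,0,0,-1],[0.72,-0.93,0,0,-1],[0.45,-1.09,0,0,-1],[0.15,-1.16,-0.05,0,-1],[-0.15,-1.16,0,0,-1]]]'

```text
clock: 21.62
position: [582.7, -314.3, 127.2]
ee_rot: [179.1, -0.3, -92.2]
wrist_force: [-1.6, -6.0, 0.2]
width: 0.232
```

```bash
python3 q.py
```

```text
t 21.62 stn [  61.3 -259.3] z 127.2 rpy [179.1   -0.28 -92.21] relyaw -90.26 F [-1.6 -6.   0.2] w 0.232 q [ 32.  51. -14.  87.  17.  45. -82.]
q 104.4 r 45.7
```

Request:
jog_arm --plan '[[[-0.35,-1.09,0,0,-1],[-0.62,-0.93,0,0,-1],[-0.93,-0.72,0,0,-1],[-1.09,-0.45,0,0,-1],[-1.16,-0.15,0,0,-1],[-1.16,0.15,0,0,-1],[-1.09,0.45,-0.05,0,-1],[-0.93,0.72,0,0,-1]]]'

```text
clock: 22.28
position: [605.3, -236.9, 126.8]
ee_rot: [179.0, -0.1, -91.9]
wrist_force: [-6.0, -11.0, 0.3]
width: 0.231
```

```bash
python3 q.py
```

```text
t 22.28 stn [  81.3 -181.1] z 126.8 rpy [ 1.7902e+02 -1.3000e-01 -9.1940e+01] relyaw -89.99 F [ -6.  -11.    0.3] w 0.231 q [ 24.  50. -14.  89.  16.  44. -88.]
q -132.7 r 46.1
```

Request:
jog_arm --plan '[[[-0.72,0.93,0,0,-1],[-0.45,1.09,0,0,-1],[-0.15,1.16,0,0,-1],[0.15,1.16,0,0,-1],[0.45,1.09,0,0,-1],[0.72,0.93,0,0,-1],[0.93,0.72,-0.05,0,-1],[1.09,0.45,0,0,-1]]]'

```text
clock: 22.95
position: [534.1, -250.2, 128.4]
ee_rot: [179.5, 0.3, -91.8]
wrist_force: [3.7, 1.3, -4.7]
width: 0.229
```

```bash
python3 q.py
```

```text
t 22.95 stn [  10.5 -196.9] z 128.4 rpy [179.54   0.28 -91.77] relyaw -89.82 F [ 3.7  1.3 -4.7] w 0.229 q [ 29.  46. -14. 101.  17.  36. -87.]
q -24.7 r 43.4
```

Request:
jog_arm --plan '[[[1.16,0.15,0,0,-1],[1.16,-0.15,0,0,-1],[1.09,-0.45,0,0,-1],[0.93,-0.72,0,0,-1],[0.72,-0.93,0,0,-1],[0.45,-1.09,0,0,-1],[0.15,-1.16,-0.05,0,-1],[-0.15,-1.16,0,0,-1]]]'

```text
clock: 23.62
position: [584.7, -314.2, 128.8]
ee_rot: [179.3, -0.1, -92.1]
wrist_force: [-2.5, -2.2, 2.7]
width: 0.232
```

```bash
python3 q.py
```

```text
t 23.62 stn [  63.3 -259. ] z 128.8 rpy [ 1.7925e+02 -1.2000e-01 -9.2130e+01] relyaw -90.18 F [-2.5 -2.2  2.7] w 0.232 q [ 32.  51. -15.  87.  17.  46. -82.]
q 106.8 r 46.0
```

Request:
jog_arm --plan '[[[-0.45,-1.09,0,0,-1],[-0.72,-0.93,0,0,-1],[-0.93,-0.72,0,0,-1],[-1.09,-0.45,0,0,-1],[-1.16,-0.15,0,0,-1],[-1.16,0.15,0,0,-1],[-1.09,0.45,-0.05,0,-1],[-0.93,0.72,0,0,-1]]]'

```text
clock: 24.28
position: [606.1, -237.5, 128.6]
ee_rot: [179.1, -0.2, -92.0]
wrist_force: [-5.9, -10.0, 2.7]
width: 0.23
```

```bash
python3 q.py
```

```text
t 24.28 stn [  82.1 -181.7] z 128.6 rpy [ 1.791e+02 -1.700e-01 -9.196e+01] relyaw -90.0 F [ -5.9 -10.    2.7] w 0.23 q [ 25.  50. -14.  89.  16.  44. -88.]
q -133.9 r 46.2
```

Request:
jog_arm --plan '[[[-0.72,0.93,0,0,-1],[-0.45,1.09,0,0,-1],[-0.15,1.16,0,0,-1],[0.15,1.16,0,0,-1],[0.45,1.09,0,0,-1],[0.72,0.93,-0.05,0,-1],[0.93,0.72,0,0,-1],[0,0,0,0,-1]]]'

```text
clock: 24.95
position: [537.9, -243.7, 130.0]
ee_rot: [179.5, 0.0, -92.0]
wrist_force: [2.8, -4.1, -1.3]
width: 0.231
```

```bash
python3 q.py
```

```text
t 24.95 stn [  14.1 -190.2] z 130.0 rpy [ 1.7949e+02  5.0000e-02 -9.2020e+01] relyaw -90.07 F [ 2.8 -4.1 -1.3] w 0.231 q [ 28.  46. -14. 101.  17.  36. -88.]
q -34.7 r 43.6
```

Request:
jog_arm --plan '[[[0.9,0.45,0,0,-1],[0.9,0.25,0,0,-1],[0.5,0.05,0,0,-1],[0,0,0,0,-1],[0,0,0,0,-1]]]'

```text
clock: 25.37
position: [529.4, -266.3, 130.2]
ee_rot: [179.4, 0.0, -92.0]
wrist_force: [2.2, -1.3, 1.0]
width: 0.229
```

```bash
python3 q.py;python3 wl.py w18.png red green black
```

```text
t 25.37 stn [   6.4 -213.1] z 130.2 rpy [ 1.794e+02  4.000e-02 -9.200e+01] relyaw -90.04 F [ 2.2 -1.3  1. ] w 0.229 q [ 30.  46. -14. 100.  17.  37. -86.]
q -2.5 r 43.6
t 25.37 stn [   6.4 -213.1] z 130.2 rpy [ 1.794e+02  4.000e-02 -9.200e+01] relyaw -90.04 F [ 2.2 -1.3  1. ] w 0.229 q [ 30.  46. -14. 100.  17.  37. -86.]
black 0.97 [  0. 217.  55. 264.] [-1.4 -2.5]
```

View pics/w18.png

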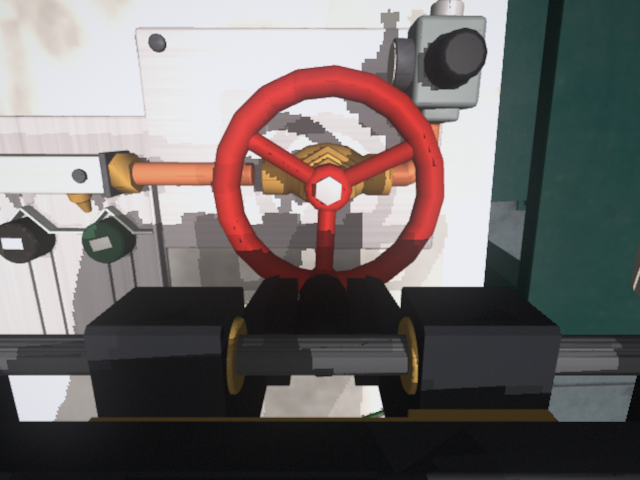

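Request:
jog_arm --plan '[[[0.2,0,0,0,-1],[0,0,0,0,-1],[0,0,0,0,-1],[0,0,0,0,-1]]]'

```text
clock: 25.9
position: [529.3, -266.7, 130.0]
ee_rot: [179.4, 0.1, -91.9]
wrist_force: [0.1, 0.6, 2.2]
width: 0.23
```

```bash
python3 q.py;python3 wl.py w19.png; python3 - <<'E'
from h import *
p=shot('scene','s3.png')
cv2.imwrite('pics/c4.png',cv2.resize(p['color'][165:335,325:505],None,fx=3.5,fy=3.5,interpolation=2))
print(ctrl.get_obs()['joint_velocities'].round(2))
E
```

```text
t 25.9 stn [   6.3 -213.5] z 130.0 rpy [ 1.7937e+02  1.4000e-01 -9.1920e+01] relyaw -89.97 F [0.1 0.6 2.2] w 0.23 q [ 30.  46. -14. 100.  17.  37. -86.]
q -1.9 r 43.7
t 25.9 stn [   6.3 -213.5] z 130.0 rpy [ 1.7937e+02  1.4000e-01 -9.1920e+01] relyaw -89.97 F [0.1 0.6 2.2] w 0.23 q [ 30.  46. -14. 100.  17.  37. -86.]
[ 0.03  0.01  0.09  0.07  0.13 -0.05  0.04]
```

View pics/c4.png

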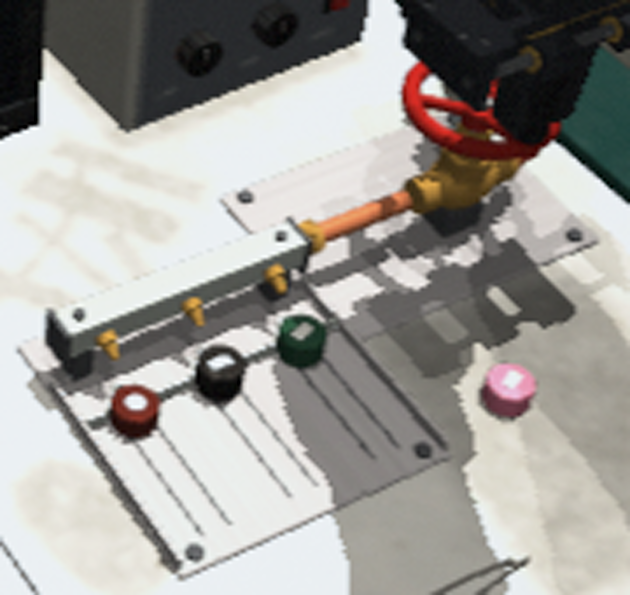

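View pics/w19.png

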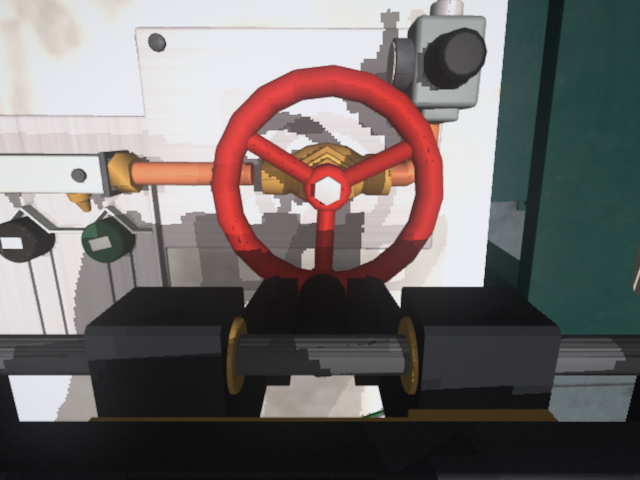

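```bash
python3 -c "
from plant import ctrl
print(ctrl.finish_job())"
```

```text
the job is handed in; nothing more can be done
None
```

The drying station is set up and the job is handed in, at about 26 s of the 72 s allowed. No verdict came back, so what follows is what my own checks showed.

- **Mounts:** The red, black and green mounts stand upright in the left, middle and right seats. Each was pushed until it resisted: about 4 N for red and black, 12 N for green. In the last wrist views they measured within about 3 mm of their seat centres. I had shifted my station estimate back 2.5 mm to match the strip as seen from the wrist. The scene and side camera readings were less consistent. One side reading put black 14 mm off, but the enlarged pictures show all three home in an even row. The pink look-alike was not touched.
- **Valve:** I closed the wheel by its grip from about 1.13 turns open. It stopped hard at the front position and did not move further when pushed to nearly 19 N. I then opened it two full turns, following the angle all the way round. It rests about 1 to 3 degrees short of exactly two turns, against an allowed error of 12.6 degrees.
- **Final hold:** The grip is still held between the fingers at 20 N. The grasp point is about 5 mm from the grip's centre, and the arm is at rest.
- **Bystanders:** The arm never worked near the wash bottle, cotton bud tub or petri dish. I did not measure their positions again at the end.

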